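# Fit up a top-heavy post on a base plate for tacking

## Robot

A 6-joint arm with a two-finger parallel gripper is mounted at the origin on the work surface. World frame = base frame: x ahead of the robot, y to its left, z up, the work surface at z = 0. Lengths are in mm, angles in rad, forces in N, time in s.
With the tool pointing down it reaches from about 150 to 775 mm from the base axis. Payload 6.1 kg.
Tool frame: the origin (TCP) lies between the finger pads; the fingertips stand 17 mm ahead of it and the grasp point (between the pads) lies 2 mm behind it; y points along the fingers, z is the direction in which the jaws open and shut, and the axes are right-handed (so a half turn about y gives the same grasp; the last joint's range is limited). The gripper opens to 85 mm and grips with 20 to 120 N. Pads are 22 mm wide; open, the fingers measure 114 mm over their backs; the gripper's body (76 mm by 85 mm) begins 54 mm behind the grasp point. The pads swing forward as they close: fully open they stand 13 mm farther back than shut.
Start: joints at [-1.239, 0.126, -0.04, 1.405, 0, 1.571], TCP at [171.009, -496.351, 248.295] pointing down, gripper open.
Joint ranges: [-2.72, 2.72], [-0.95, 1.95], [-1.27, 1.35], [-1.78, 2.02], [-1.46, 1.47], [-3.14, 3.14]. Speed limits (rad/s): [2.39, 2.39, 3.01, 3.14, 3.14, 3.14].

## Interface

Orientations are given as a rotation vector (axis times angle).
In Python, from station import manip, viewer gives the robot as it stands.
- The arm moves only by the tool step_arm, never from a script. Its arguments are lists of equal length, an entry for each row: "offset": the shift along the world's x, y, z in cm, a list of three; "delta_rot": the turn, a rotation vector about the world's x, y, z in degrees, a list of three; "fingers": the opening in per cent of the stroke, from 0 (shut) to 100 (fully open). A call has 1 to 10 rows; each row is the pose to reach, as a shift and turn from the pose commanded when the call began; what a row does not reach only later rows make up. A row lasts 1/12 s, in which the tool goes at most 41.7 mm and 7.16 degrees, less where a joint would pass 70% of its speed; a pose out of reach is approached as far as the arm can. A call with a gripper value outside its range is refused whole. The fingers move at their own pace and stop on an object; the grip force is fixed at half the most. Time passes only in rows, so rows that repeat a pose let the fingers close. It gives the time, the measured TCP pose, the force and the opening at its end, in the units of the state.
- manip.state(): the state, without advancing time (a new reading comes with each control period).
- viewer.get_image(name): name is "side" or "top"; returns a dict with "frame" (400x640x3 uint8, blue, green, red), "range_z" (400x640 float32, mm along the optical axis (not along the pixel's ray), 0 where there is no reading), "fx", "fy", "cx", "cy" (pixels), "pose" (4x4, takes a point from camera to world coordinates). Camera axes: x right, y down, z forward; pixel columns grow to the right and rows downward; lengths in mm; the calibration is good to about 2 mm. A picture is of the moment at which its call begins.
- manip.job_done(): hands the job in, once; it reports no verdict.
The state is a dict: "t": time; "q": joint angles; "joint_vel": joint speeds; "tau": joint torques, N m; "tcp_pos": TCP position; "tool_rot": TCP orientation; "force": force on the tool from outside, world axes, zero at the start; "wrist_torque": the same for the moment, N m; "finger_gap": finger opening in mm.
Only numpy, scipy, OpenCV 4.12 (cv2) and the standard library are available. Lean on these libraries where they do the work, as an engineer would, in place of code of your own. Each camera call takes 0.05 s, during which the arm holds its last target.

## Task

Draw the bottom steel blank out of the magazine along the bed until it is home against the end stop, leaving the other blanks in the magazine. Then take the top-heavy post from its leaning rest and stand it upright on its narrow foot in the middle of that blank, square with its edges: how far its foot is screwed out differs, so let it down gently until you feel it carry, keep hold a moment till it is steady, let go slowly and see that it stays still. Do not disturb the other things on the bench.

Things in the scene. Friction and masses are not known exactly. Their poses are not given: they have to be found in the camera images.
- seat (a point): On the fixed fixture, 47.5 mm above the table: where the drawn blank's centre must be. Its +x points to the magazine, z up. A level bed, 36 mm wide, top 45 mm above the table, runs along x from the end stop (face at x = -65 mm, 36 mm wide, top 58 mm above the table) into the magazine. Blanks overhang it 10 mm each side; beside it fingers may go down to 12 mm above the table. No side guides here.
- magazine (a point): Centre of the stack magazine, 157.5 mm along +x from the seat, 55 mm above the table: box with open top, 76 mm high and wide, holding three flat blanks with 2 mm side clearance. Its gate (front face 83 mm along +x from the seat, 8 mm thick) leaves a slot 7.5 mm high over the bed, so only the bottom blank can be drawn out, towards -x.
- blank0_mid (a point): Centre of the bottom steel blank, 130 x 56 x 5 mm (x, y, z), about 0.3 kg. At the start 40 to 50 mm of it sticks out of the gate towards the fixture's -x; the two blanks above drag on it by friction (some 10 to 15 N in all) until it has left the magazine.
- blank1_mid (a point): Centre of the second blank, same size, resting on the bottom one; drops down when that is drawn. Stays in the magazine.
- blank2_mid (a point): Centre of the top blank, same size. Stays in the magazine.
- post_mid (a point): Point on the axis of the top-heavy steel post, 55 mm below the centre of its head; z points to the head. Head: solid, 50 x 50 x 30 mm, sides parallel to x and y. Below it a stem 28 x 28 x 94 mm and a levelling foot, a flat pad 28 x 28 mm: its underside is 70 to 84 mm below this point, screwed out by an unknown amount. 0.5 to 0.85 kg. Starts leaning 40 degrees, head to the rest's -x, its y level.
- rest_base (a point): Centre of the base (130 x 80 x 8 mm) of the fixed leaning rest, on its upper face; z up, the rest leans to its own -x. Its channel, 41 mm wide, tilted 40 degrees from upright, carries the stem from below and the head's underside on its upper end; the head is free all round, 130 mm above the table. Walls reach half-way up the stem. The post comes out straight up or along its axis.
- coupon: Bystander, not to be moved: welded sample piece 90 x 80 x 96 mm of flat bars; origin at its underside.
- hammer: Bystander, not to be moved: hammer lying on the table; origin at its underside.
- wirebrush: Bystander, not to be moved: brush lying on the table; origin at its underside.
- spraycan: Bystander, not to be moved: can, 66 mm across, 120 mm high; origin at its underside.
- offcut: Bystander, not to be moved: angle-iron offcut 100 x 40 x 40 mm; origin at its underside.
- clamp: Bystander, not to be moved: C-clamp lying flat, about 110 x 70 mm; origin at its underside.
Mind the look-alikes: they are no part of the job. Leave any purple or yellow look-alike of the part that bears blank0_mid alone. Leave any purple or red look-alike of the part that bears post_mid alone.

How it is judged (in metres and radians):
On the way, in this order (a step that is already met when the one before it is completed fails the run):
1. the bottom blank lies home against the end stop, lengthwise on the bed (x of blank0_mid in the frame of seat between -0.006 and 0.006 m and y of blank0_mid in the frame of seat between -0.008 and 0.008 m and distance between blank0_mid and seat below 0.012 m and angle between the x axis of blank0_mid and the x axis of seat, either way round below 0.09 rad and angle between blank0_mid's own z axis and vertical below 0.05 rad and linear speed of blank0 below 0.02 m/s), for 0.2 s.
2. the post, still held, stands with its foot on the middle of the blank, upright and steady (horizontal distance between post_mid and blank0_mid below 0.012 m and (angle between the x axis of post_mid and the x axis of blank0_mid, either way round below 0.14 rad or angle between the x axis of post_mid and the y axis of blank0_mid, either way round below 0.14 rad) and angle between post_mid's own z axis and vertical below 0.09 rad and contact force between post and blank0 above 0.5 N and contact force between the fingers and post above 0.5 N and linear speed of post below 0.03 m/s), for 0.2 s.
At the end, for the whole second after the job is handed in: Bottom blank within 8 mm of its place at the stop, within 5 degrees; post standing free and still on it, upright within 2 degrees, axis within 12 mm of the blank's centre, square with it within 8 degrees (any of four ways); the other two blanks within 25 mm of the magazine's centre (x of blank0_mid in the frame of seat between -0.008 and 0.008 m and y of blank0_mid in the frame of seat between -0.008 and 0.008 m and distance between blank0_mid and seat below 0.012 m and angle between the x axis of blank0_mid and the x axis of seat, either way round below 0.09 rad and angle between blank0_mid's own z axis and vertical below 0.05 rad and horizontal distance between post_mid and blank0_mid below 0.012 m and (angle between the x axis of post_mid and the x axis of blank0_mid, either way round below 0.14 rad or angle between the x axis of post_mid and the y axis of blank0_mid, either way round below 0.14 rad) and distance between each of blank1_mid, blank2_mid and magazine below 0.025 m and angle between post_mid's own z axis and vertical below 0.04 rad and z of post_mid in the frame of blank0_mid between 0.07 and 0.091 m and contact force between post and blank0 above 3 N and linear speed of each of post, blank0 below 0.02 m/s and angular speed of post below 0.1 rad/s); the robot touches nothing.
It fails at once if the post is pressed or dropped hard on the blank (over 80 N) (contact force between post and blank0 above 80 N).
It fails at once if the post is laid over or falls (angle between post_mid's own z axis and vertical above 1.2 rad).
It fails at once if one of the other blanks leaves the magazine (distance between any of blank1_mid, blank2_mid and magazine above 0.04 m).
It fails at once if a bystander is moved by more than 30 mm (distance of any of coupon, hammer, wirebrush, spraycan, offcut, clamp from where it was at the start of the episode above 0.03 m).
It also fails if it takes over 61 s, if anything falls off the work surface, if the arm or the gripper's body presses on something with over 40 N, if the wrist force passes 120 N, or if a joint passes its speed limit or range.

## Working session

There is one attempt and no reset: what is moved stays moved. The work goes in short steps, Python scripts to look and compute and a tool call to move; the robot and the scene stay as the last step left them, time stands still between calls to the robot, and variables do not carry over. Pictures are saved under pics/ and viewed, and the job is handed in when it is done.

Besides the shell and the picture viewer there is one more tool, called after "Request:" as a command line: name --argument value ..., lists and objects as JSON in quotes. step_arm: Moves the arm, as the interface text tells. Its arguments: {"type":"object","properties":{"offset":{"type":"array","items":{"type":"array","items":{"type":"number"}}},"delta_rot":{"type":"array","items":{"type":"array","items":{"type":"number"}}},"fingers":{"type":"array","items":{"type":"number"}}},"required":["offset","delta_rot","fingers"]}

```bash
mkdir -p pics; ls
python3 - <<'E'
from station import manip, viewer
import cv2,numpy as np,pickle
s=manip.state(); print(s)
for n in("side","top"):
    d=viewer.get_image(n); cv2.imwrite(f"pics/{n}0.png",d["frame"]); pickle.dump(d,open(f"{n}0.pkl","wb")); print(n,d["fx"],d["cx"],d["cy"],d["pose"].round(3))
E
```

```text
pics
{'t': 0.0, 'q': array([-1.23897110e+00,  1.26407697e-01, -4.06380588e-02,  1.40539409e+00,
        2.67274474e-05,  1.57080627e+00]), 'joint_vel': array([ 0.00013481, -0.00076615, -0.00057609, -0.00115088, -0.00082489,
       -0.00129597]), 'tau': array([-5.98937622e-04, -4.35917115e+01,  3.52924168e+01,  1.74128293e-02,
       -1.07627047e-04, -9.39998586e-06]), 'tcp_pos': array([ 170.90935022, -495.99124632,  247.50016145]), 'tool_rot': array([-0.34213915,  2.04343818, -2.04007339]), 'force': array([-0.04677697, -0.03424699, -0.14797686]), 'wrist_torque': array([-0.01301276, -0.00942971,  0.04485688]), 'finger_gap': 85.21632732311318}
side 432.26781880844374 316.3439957714814 190.9284717520983 [[-8.17000e-01 -3.12000e-01  4.85000e-01 -4.38930e+01]
 [-5.76000e-01  4.40000e-01 -6.89000e-01  8.17662e+02]
 [ 2.00000e-03 -8.42000e-01 -5.39000e-01  7.42516e+02]
 [ 0.00000e+00  0.00000e+00  0.00000e+00  1.00000e+00]]
top 392.3821085005248 321.88345524986414 192.2576703053173 [[ 1.500000e-02 -9.980000e-01  6.700000e-02  4.690270e+02]
 [-1.000000e+00 -1.500000e-02 -2.000000e-03 -3.922400e+01]
 [ 4.000000e-03 -6.700000e-02 -9.980000e-01  1.272247e+03]
 [ 0.000000e+00  0.000000e+00  0.000000e+00  1.000000e+00]]
```

View pics/side0.png

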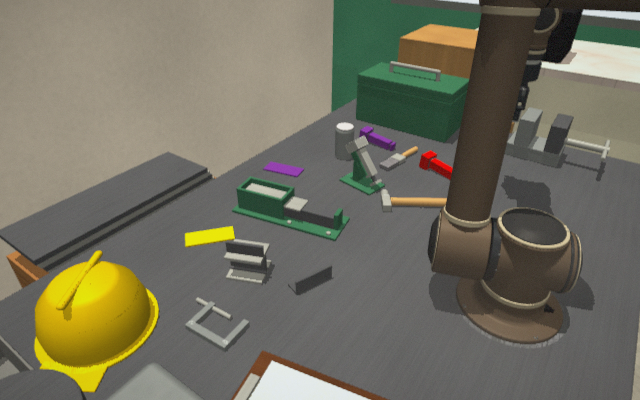

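View pics/top0.png

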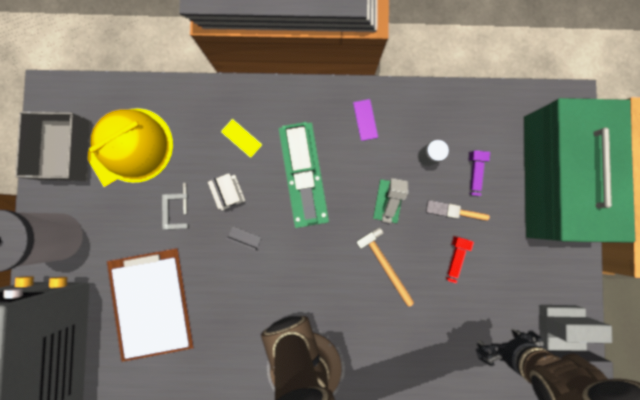

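Candidates. Blank: grey strip in the green magazine (top 302,180), not the yellow (241,138) or purple (365,119) plates. Post: grey one leaning in the green rest (top 397,190), not the purple (480,172) or red (460,258). I'll check this in close crops.

```bash
cat > h.py <<'E'
import numpy as np,cv2,pickle
def load(n): return pickle.load(open(n,"rb"))
def cloud(d):
    z=d["range_z"]; v,u=np.mgrid[:z.shape[0],:z.shape[1]]
    P=np.stack([(u-d["cx"])/d["fx"]*z,(v-d["cy"])/d["fy"]*z,z],-1)
    W=P@d["pose"][:3,:3].T+d["pose"][:3,3]; W[z==0]=np.nan; return W
def proj(d,p):
    p=np.atleast_2d(p); c=(p-d["pose"][:3,3])@d["pose"][:3,:3]
    return np.c_[c[:,0]/c[:,2]*d["fx"]+d["cx"],c[:,1]/c[:,2]*d["fy"]+d["cy"]]
def ray(d,u,v,z):
    r=d["pose"][:3,:3]@np.array([(u-d["cx"])/d["fx"],(v-d["cy"])/d["fy"],1]); o=d["pose"][:3,3]
    return o+r*(z-o[2])/r[2]
E
python3 - <<'E'
from h import *
t=load("top0.pkl"); s=load("side0.pkl")
a=cv2.resize(t["frame"][110:240,260:420],None,fx=4,fy=4,interpolation=cv2.INTER_CUBIC);cv2.imwrite("pics/tc0.png",a)
a=cv2.resize(s["frame"][120:250,220:420],None,fx=4,fy=4,interpolation=cv2.INTER_CUBIC);cv2.imwrite("pics/sc0.png",a)
W=cloud(t)
for (u,v) in [(315,230),(308,205),(302,180),(298,150),(397,187),(383,215),(322,218)]: print(u,v,W[v,u].round(1))
E
```

```text
315 230 [431.9 -22.    1.3]
308 205 [5.107e+02 5.000e-01 4.540e+01]
302 180 [588.5  20.5  49.1]
298 150 [681.6  34.3  57.9]
397 187 [ 563.4 -259.   141.8]
383 215 [ 483.2 -237.6   24.2]
322 218 [470.8 -44.   11.5]
```

View pics/tc0.png

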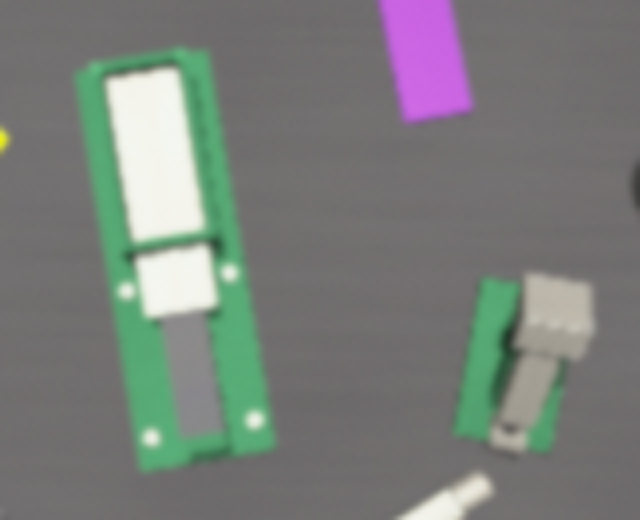

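View pics/sc0.png

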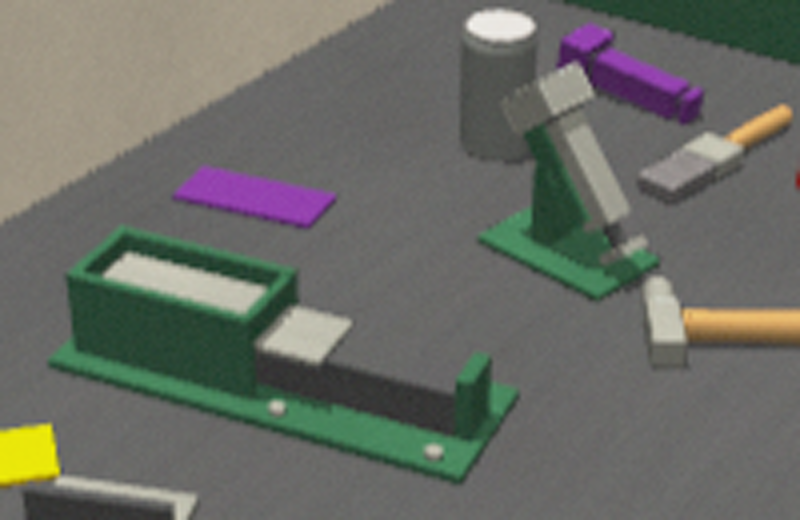

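The crops confirm the choice: the grey blank protrudes from the gate at crop (180,280), and the grey post leans at (560,315) with its head toward +x and its foot at (508,438). Next I'll fit the geometry.

Run:
```python
from h import *
T=load("top0.pkl"); S=load("side0.pkl")
hsvT=cv2.cvtColor(T["frame"],cv2.COLOR_BGR2HSV);hsvS=cv2.cvtColor(S["frame"],cv2.COLOR_BGR2HSV)
for n,d,h in(("T",T,hsvT),("S",S,hsvS)):
    W=cloud(d)
    g=(h[...,0]>50)&(h[...,0]<90)&(h[...,1]>90)
    reg=(W[...,0]>420)&(W[...,0]<780)&(W[...,1]>-100)&(W[...,1]<120)
    for nm,m in(("base",g&(W[...,2]<20)&(W[...,2]>3)),("magtop",g&(W[...,2]>75)),("stop",g&(W[...,2]>40)&(W[...,0]<520)),
        ("bed",~g&(abs(W[...,2]-45)<4)&(W[...,0]<555)),("blank0",~g&(abs(W[...,2]-50)<4)&(W[...,0]>560)&(W[...,0]<615))):
        p=W[m&reg]
        if len(p)<8: print(n,nm,len(p));continue
        r=cv2.minAreaRect(p[:,:2].astype(np.float32)); print(n,nm,len(p),"z",np.percentile(p[:,2],[5,50,95]).round(1),np.round(r[0],1),np.round(r[1],1),round(r[2],2), "med",np.median(p,0).round(1))
    reg=(W[...,0]>440)&(W[...,0]<640)&(W[...,1]>-320)&(W[...,1]<-190)
    sat=h[...,1]
    for nm,m in(("rbase",g&(W[...,2]<16)&(W[...,2]>3)),("post",(sat<60)&(W[...,2]>20)),("head",(sat<60)&(W[...,2]>110))):
        p=W[m&reg]
        if len(p)<8: print(n,nm,len(p));continue
        r=cv2.minAreaRect(p[:,:2].astype(np.float32)); print(n,nm,len(p),"z",np.percentile(p[:,2],[5,50,95]).round(1),np.round(r[0],1),np.round(r[1],1),round(r[2],2),"min",p.min(0).round(1),p.max(0).round(1))
```

```text
T base 1149 z [ 3.5  6.7 10.9] [610.6  19.1] [326.7 107.6] 10.69 med [551.1  -2.5   6.7]
T magtop 95 z [75.2 76.4 79.4] [686.4  34.5] [146.9  75.3] 10.56 med [683.8  59.3  76.4]
T stop 41 z [51.9 57.4 59.6] [462.1  -7.8] [10.3 34.9] 12.19 med [461.2  -6.9  57.4]
T bed 271 z [41.4 43.7 47.1] [513.2   2.4] [89.7 35.7] 10.39 med [513.5   3.2  43.7]
T blank0 234 z [46.3 49.  52. ] [586.3  15.9] [56.2 56. ] 9.37 med [588.6  17.2  49. ]
T rbase 324 z [ 3.6  6.5 10.9] [ 529.2 -257.4] [ 77.  126.8] 79.83 min [ 461.5 -292.2    3. ] [ 596.7 -211.1   13.9]
T post 623 z [ 35.3 128.8 154. ] [ 512.7 -254.3] [ 51.3 150.9] 79.78 min [ 441.8 -291.4   21. ] [ 591.1 -222.4  159.8]
T head 372 z [115.7 141.5 155. ] [ 554.9 -261.9] [51.3 65. ] 79.78 min [ 524.  -291.4  110. ] [ 591.1 -233.5  159.8]
S base 994 z [ 4.3  8.2 16.9] [610.1  24.8] [332.  113.5] 12.45 med [567.7  56.7   8.2]
S magtop 127 z [75.2 76.3 78.7] [686.7  39.3] [148.8  77.5] 10.46 med [698.8  43.8  76.3]
S stop 64 z [41.4 55.2 59.4] [462.2  -3.8] [11.6 34.2] 9.38 med [4.599e+02 3.000e-01 5.520e+01]
S bed 260 z [42.4 45.1 47.2] [507.4   0.9] [102.7  43.4] 12.06 med [513.8   5.3  45.1]
S blank0 226 z [47.  49.9 52.3] [587.6  21.2] [54.3 67.6] 2.17 med [588.5  20.   49.9]
S rbase 390 z [ 4.7  8.2 11.2] [ 530.7 -250.6] [ 75.2 131.5] 81.62 min [ 461.  -287.7    3. ] [ 598.2 -204.3   15.1]
S post 592 z [ 36.9 106.1 152.6] [ 517.4 -256.5] [ 54.9 149.9] 87.06 min [ 443.7 -284.8   20.8] [ 593.  -225.3  157.6]
S head 280 z [113.5 136.1 155.3] [ 551.  -251.5] [71.7 45.4] 40.95 min [ 522.6 -284.8  110. ] [ 593.  -230.3  157.6]
```

Run:
```python
from h import *
T=load("top0.pkl"); S=load("side0.pkl")
th=np.radians(-10.2); u=np.array([np.cos(th),np.sin(th),0]); l=np.array([-u[1],u[0],0]); z=np.array([0,0,1.]); s,c=np.sin(np.radians(40)),np.cos(np.radians(40))
a=s*u+c*z; b=c*u-s*z
for n,d in(("T",T),("S",S)):
    h=cv2.cvtColor(d["frame"],cv2.COLOR_BGR2HSV); W=cloud(d)
    m=(h[...,1]<60)&(W[...,2]>20)&(W[...,0]>430)&(W[...,0]<640)&(W[...,1]>-320)&(W[...,1]<-190)&((W[...,2]>30)|(W[...,1]<-235))
    o=np.array([530,-254,0]); p=W[m]-o
    A,B,L=p@a,p@b,p@l
    print(n,"A range",np.percentile(A,[0,1,5,50,95,99,100]).round(1))
    top=A>A.max()-6
    for lo in range(int(A.min()),int(A.max()),8):
        k=(A>=lo)&(A<lo+8)
        if k.sum()>2: print(lo,k.sum(),"B",B[k].min().round(1),B[k].max().round(1),"L",L[k].min().round(1),L[k].max().round(1))
# tool
from scipy.spatial.transform import Rotation as R
print(R.from_rotvec([-0.34213915,2.04343818,-2.04007339]).as_matrix().round(3))
```

```text
T A range [-20.  -16.1 -10.9 112.2 134.7 136.1 137.3]
-20 24 B -75.7 -48.5 L -16.2 10.6
-12 27 B -77.6 -58.4 L -14.6 8.4
-4 4 B -68.2 -64.2 L -6.2 1.2
4 6 B -74.8 -72.5 L -12.3 9.6
12 16 B -76.3 -65.1 L -16.8 11.0
20 26 B -76.6 -56.7 L -21.9 10.9
28 14 B -76.3 -61.2 L -21.6 9.5
36 23 B -76.2 -57.3 L -22.9 11.0
44 19 B -75.3 -53.7 L -21.3 10.5
52 22 B -76.0 -58.2 L -24.1 11.4
60 27 B -75.6 -55.1 L -22.7 11.1
68 18 B -76.9 -56.0 L -23.3 13.9
76 28 B -77.0 -52.4 L -22.1 17.6
84 15 B -75.7 -71.1 L -16.8 11.2
92 4 B -75.4 -73.3 L -15.1 -0.0
100 18 B -87.2 -65.4 L -29.1 21.7
108 38 B -88.1 -78.6 L -25.2 21.6
116 43 B -86.5 -62.2 L -27.4 22.3
124 84 B -86.6 -36.4 L -29.1 22.0
132 164 B -87.8 -34.8 L -27.8 22.0
S A range [-16.1 -14.8  -8.5  81.3 131.8 135.2 136.3]
-16 31 B -76.2 -47.5 L -18.6 14.1
-8 11 B -67.0 -53.5 L -7.3 6.7
0 12 B -69.3 -54.3 L -3.1 5.8
8 22 B -76.6 -47.2 L -18.7 11.9
16 26 B -75.7 -49.7 L -18.2 13.1
24 28 B -78.5 -57.4 L -19.8 13.6
32 25 B -77.2 -55.5 L -19.2 14.3
40 25 B -77.0 -58.3 L -14.0 13.3
48 28 B -76.3 -55.8 L -17.1 12.1
56 28 B -75.5 -21.3 L -18.1 17.8
64 24 B -78.0 -20.2 L -17.0 15.0
72 28 B -75.5 -55.7 L -17.9 14.9
80 28 B -77.2 -54.0 L -16.8 13.9
88 24 B -79.3 -55.9 L -15.4 15.4
96 26 B -76.9 -56.9 L -16.1 13.3
104 53 B -90.2 -39.5 L -29.9 25.7
112 57 B -86.9 -36.3 L -24.3 26.3
120 55 B -87.6 -37.9 L -24.8 26.2
128 53 B -87.2 -34.2 L -26.6 25.5
[[-0.945 -0.001  0.326]
 [-0.326  0.002 -0.945]
 [-0.    -1.    -0.002]]
```

Run:
```python
from h import *
T=load("top0.pkl"); S=load("side0.pkl")
for p in [(145,318),(217,305),(137,255),(210,243)]: print(p,ray(T,260+p[0]/4-.375,110+p[1]/4-.375,50).round(1))
for p in [(258,347),(315,363),(350,318),(288,308)]: print(p,ray(S,220+p[0]/4-.375,120+p[1]/4-.375,50).round(1))
```

```text
(145, 318) [559.5  39.1  50. ]
(217, 305) [570.6 -17.   50. ]
(137, 255) [608.9  46.3  50. ]
(210, 243) [619.2 -10.7  50. ]
(258, 347) [606.3  51.1  50. ]
(315, 363) [561.8  43.5  50. ]
(350, 318) [575.2 -16.   50. ]
(288, 308) [ 6.198e+02 -5.000e-01  5.000e+01]
```

Request:
step_arm --offset '[[4, 5, 0], [8, 10, 0], [11, 14, 0], [14, 17, 0], [17, 20, 0], [20, 23, 0], [23, 27, 0], [26, 31, 0], [30, 36, 0], [34, 41, 0]]' --delta_rot '[[0, 0, -1], [0, 0, -2], [0, 0, -3], [0, 0, -4], [0, 0, -5], [0, 0, -6], [0, 0, -7], [0, 0, -8], [0, 0, -8.4], [0, 0, -8.4]]' --fingers '[100, 100, 100, 100, 100, 100, 100, 100, 100, 100]'

```text
t: 0.93
tcp_pos: [439.0, -175.0, 248.1]
tool_rot: [-0.197, 2.125, -2.125]
force: [1.7, -0.6, 0.0]
finger_gap: 85.4
```

Request:
step_arm --offset '[[0, 0, 0], [0, 0, 0], [0, 0, 0]]' --delta_rot '[[0, 0, 0], [0, 0, 0], [0, 0, 0]]' --fingers '[100, 100, 100]'

```text
t: 1.18
tcp_pos: [438.1, -176.8, 247.9]
tool_rot: [-0.2, 2.124, -2.124]
force: [0.2, -0.2, 0.3]
finger_gap: 85.5
```

Request:
step_arm --offset '[[2, 2.6, 0], [4, 5.2, 0], [6, 7.8, 0], [8, 10.4, 0], [10, 13, 0], [12, 15.6, 0], [14, 18, -1], [15.2, 19.4, -3], [15.2, 19.4, -6], [15.2, 19.4, -9]]' --delta_rot '[[0, 0, 0], [0, 0, 0], [0, 0, 0], [0, 0, 0], [0, 0, 0], [0, 0, 0], [0, 0, 0], [0, 0, 0], [0, 0, 0], [0, 0, 0]]' --fingers '[100, 100, 100, 100, 100, 100, 100, 100, 100, 100]'

```text
t: 2.02
tcp_pos: [591.2, 15.8, 157.5]
tool_rot: [-0.194, 2.124, -2.125]
force: [1.0, -0.8, -0.7]
finger_gap: 85.3
```

Request:
step_arm --offset '[[0, 0, -1], [0, 0, -3], [0, 0, -3]]' --delta_rot '[[0, 0, 0], [0, 0, 0], [0, 0, 0]]' --fingers '[100, 100, 100]'

```text
t: 2.27
tcp_pos: [588.3, 15.1, 125.2]
tool_rot: [-0.201, 2.128, -2.128]
force: [-0.5, -0.0, 0.7]
finger_gap: 85.3
```

Run:
```python
from station import manip, viewer
import cv2,pickle
s=manip.state(); print(s["tcp_pos"],s["tool_rot"],s["q"].round(2))
for n in("side","top"):
    d=viewer.get_image(n); pickle.dump(d,open(f"{n}1.pkl","wb"))
    f=d["frame"]; f=f[110:240,210:400] if n=="side" else f[90:240,240:400]
    cv2.imwrite(f"pics/{n}1.png",cv2.resize(f,None,fx=4,fy=4,interpolation=cv2.INTER_CUBIC))
```

```text
[588.26330048  15.13029667 125.24319925] [-0.20056419  2.12844768 -2.12808449] [ 0.03  0.27 -0.13  1.17 -0.    2.98]
```

View pics/side1.png

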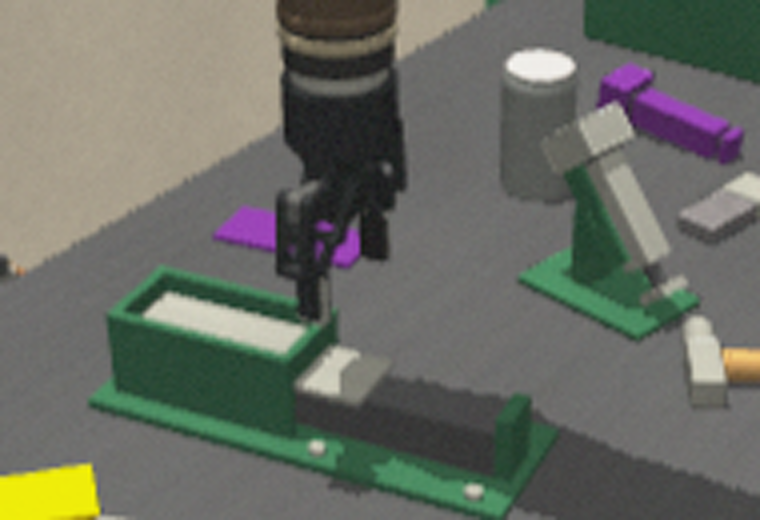

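View pics/top1.png

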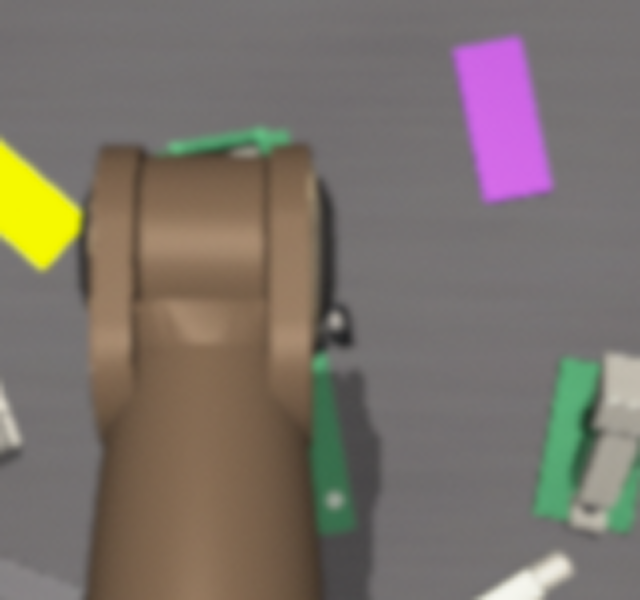

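The side view shows the hand open above the protruding blank, with the near fingertip at crop (312,315). I'll check this against the kinematics.

Run:
```python
from h import *
S=load("side1.pkl")
t=np.array([588.3,15.1,0]);l=np.array([-.184,.983,0])
for sg in(1,-1):
  for w in(43,57):
    for z in(121,108): print(sg,w,z,((proj(S,t+sg*w*l+[0,0,z])[0]-[210,110])*4).round(0))
W=cloud(S); 
for v in range(180,194):
  print(v,[tuple(W[v,u].round(0)) for u in(285,288,290)])
```

```text
1 43 121 [317. 316.]
1 43 108 [317. 332.]
1 57 121 [307. 326.]
1 57 108 [308. 342.]
-1 43 121 [373. 257.]
-1 43 108 [373. 272.]
-1 57 121 [382. 248.]
-1 57 108 [382. 263.]
180 [(np.float64(580.0), np.float64(74.0), np.float64(157.0)), (np.float64(572.0), np.float64(71.0), np.float64(159.0)), (np.float64(573.0), np.float64(61.0), np.float64(153.0))]
181 [(np.float64(581.0), np.float64(73.0), np.float64(153.0)), (np.float64(573.0), np.float64(70.0), np.float64(155.0)), (np.float64(571.0), np.float64(64.0), np.float64(153.0))]
182 [(np.float64(582.0), np.float64(72.0), np.float64(149.0)), (np.float64(571.0), np.float64(72.0), np.float64(153.0)), (np.float64(572.0), np.float64(63.0), np.float64(148.0))]
183 [(np.float64(579.0), np.float64(75.0), np.float64(149.0)), (np.float64(571.0), np.float64(73.0), np.float64(151.0)), (np.float64(570.0), np.float64(66.0), np.float64(147.0))]
184 [(np.float64(580.0), np.float64(74.0), np.float64(145.0)), (np.float64(573.0), np.float64(71.0), np.float64(146.0)), (np.float64(574.0), np.float64(61.0), np.float64(140.0))]
185 [(np.float64(581.0), np.float
[... 863 characters left out ...]
90 [(np.float64(646.0), np.float64(-3.0), np.float64(62.0)), (np.float64(579.0), np.float64(65.0), np.float64(122.0)), (np.float64(571.0), np.float64(65.0), np.float64(125.0))]
191 [(np.float64(645.0), np.float64(-1.0), np.float64(60.0)), (np.float64(624.0), np.float64(10.0), np.float64(74.0)), (np.float64(618.0), np.float64(8.0), np.float64(74.0))]
192 [(np.float64(642.0), np.float64(2.0), np.float64(59.0)), (np.float64(617.0), np.float64(19.0), np.float64(77.0)), (np.float64(616.0), np.float64(11.0), np.float64(73.0))]
193 [(np.float64(636.0), np.float64(9.0), np.float64(62.0)), (np.float64(617.0), np.float64(19.0), np.float64(74.0)), (np.float64(617.0), np.float64(9.0), np.float64(69.0))]
```

Request:
step_arm --offset '[[0, 0, -2], [0, 0.1, -4], [0, 0.1, -6], [0, 0.1, -7.5], [0, 0.1, -8.3], [0, 0.1, -8.3], [0, 0.1, -8.3]]' --delta_rot '[[0, 0, 0], [0, 0, 0], [0, 0, 0], [0, 0, 0], [0, 0, 0], [0, 0, 0], [0, 0, 0]]' --fingers '[100, 100, 100, 100, 100, 100, 100]'

```text
t: 2.95
tcp_pos: [591.0, 17.7, 46.7]
tool_rot: [-0.195, 2.124, -2.124]
force: [0.5, 0.6, 0.6]
finger_gap: 85.5
```

Request:
step_arm --offset '[[0, 0, 0], [0, 0, 0], [0, 0, 0], [0, 0, 0], [0, 0, 0], [0, 0, 0], [0, 0, 0], [0, 0, 0]]' --delta_rot '[[0, 0, 0], [0, 0, 0], [0, 0, 0], [0, 0, 0], [0, 0, 0], [0, 0, 0], [0, 0, 0], [0, 0, 0]]' --fingers '[75, 65, 55, 50, 45, 45, 45, 45]'

```text
t: 3.62
tcp_pos: [591.3, 17.5, 47.4]
tool_rot: [-0.193, 2.122, -2.125]
force: [-1.1, -1.8, 7.0]
finger_gap: 54.4
```

Request:
step_arm --offset '[[-0.3, -0.06, 0], [-0.8, -0.15, 0], [-1.5, -0.28, 0], [-2.3, -0.43, 0], [-3.1, -0.58, 0], [-3.9, -0.73, 0], [-4.7, -0.88, 0], [-5.4, -1.01, 0], [-5.9, -1.1, 0], [-5.9, -1.1, 0]]' --delta_rot '[[0, 0, 0], [0, 0, 0], [0, 0, 0], [0, 0, 0], [0, 0, 0], [0, 0, 0], [0, 0, 0], [0, 0, 0], [0, 0, 0], [0, 0, 0]]' --fingers '[40, 40, 40, 40, 40, 40, 40, 40, 40, 40]'

```text
t: 4.45
tcp_pos: [532.9, 7.1, 47.4]
tool_rot: [-0.192, 2.122, -2.122]
force: [1.4, 0.4, 8.5]
finger_gap: 54.1
```

```bash
cat > shot.py <<'E'
import sys
from station import manip, viewer
import cv2,pickle
k=sys.argv[1]
s=manip.state(); print(s["t"],s["tcp_pos"].round(1),s["tool_rot"].round(3),s["q"].round(2),s["force"].round(1),s["finger_gap"])
for n in("side","top"):
    d=viewer.get_image(n); pickle.dump(d,open(f"{n}{k}.pkl","wb"))
    f=d["frame"]; f=f[110:260,210:400] if n=="side" else f[90:240,240:430]
    cv2.imwrite(f"pics/{n}{k}.png",cv2.resize(f,None,fx=4,fy=4,interpolation=cv2.INTER_CUBIC))
E
python3 shot.py 2
```

```text
4.45 [532.9   7.1  47.4] [-0.192  2.122 -2.122] [ 0.01  0.21 -0.38  0.97  0.    2.97] [1.4 0.4 8.5] 54.11054557751035
```

View pics/side2.png

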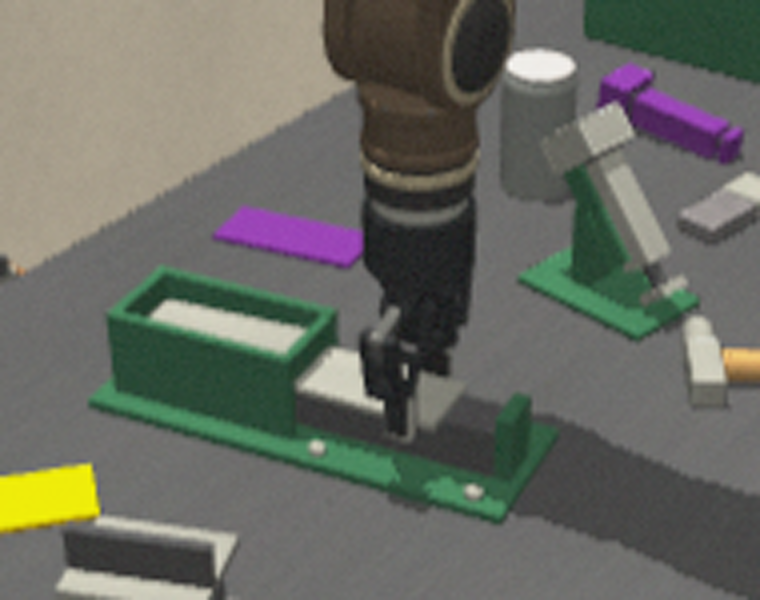

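The side view shows the blank following the hand, its front edge near crop (440,405) and the stop at (515,430). I'll continue.

Request:
step_arm --offset '[[-0.4, -0.07, 0], [-1.1, -0.2, 0], [-1.8, -0.33, 0], [-2.5, -0.46, 0], [-3.1, -0.57, 0], [-3.5, -0.65, 0], [-3.5, -0.65, 0]]' --delta_rot '[[0, 0, 0], [0, 0, 0], [0, 0, 0], [0, 0, 0], [0, 0, 0], [0, 0, 0], [0, 0, 0]]' --fingers '[40, 40, 40, 40, 40, 40, 40]'

```text
t: 5.13
tcp_pos: [498.2, 0.6, 47.4]
tool_rot: [-0.192, 2.122, -2.122]
force: [1.9, 0.9, 9.2]
finger_gap: 54.7
```

Request:
step_arm --offset '[[-0.1, -0.02, 0], [-0.2, -0.04, 0], [-0.3, -0.06, 0], [-0.4, -0.08, 0]]' --delta_rot '[[0, 0, 0], [0, 0, 0], [0, 0, 0], [0, 0, 0]]' --fingers '[40, 40, 40, 40]'

```text
t: 5.47
tcp_pos: [495.3, -0.0, 47.4]
tool_rot: [-0.191, 2.121, -2.121]
force: [5.6, 2.2, 6.3]
finger_gap: 54.5
```

```bash
python3 shot.py 3
```

```text
5.4667 [495.3  -0.   47.4] [-0.191  2.121 -2.121] [-0.    0.15 -0.47  0.95  0.    2.96] [5.6 2.2 6.3] 54.46211223600339
```

View pics/side3.png

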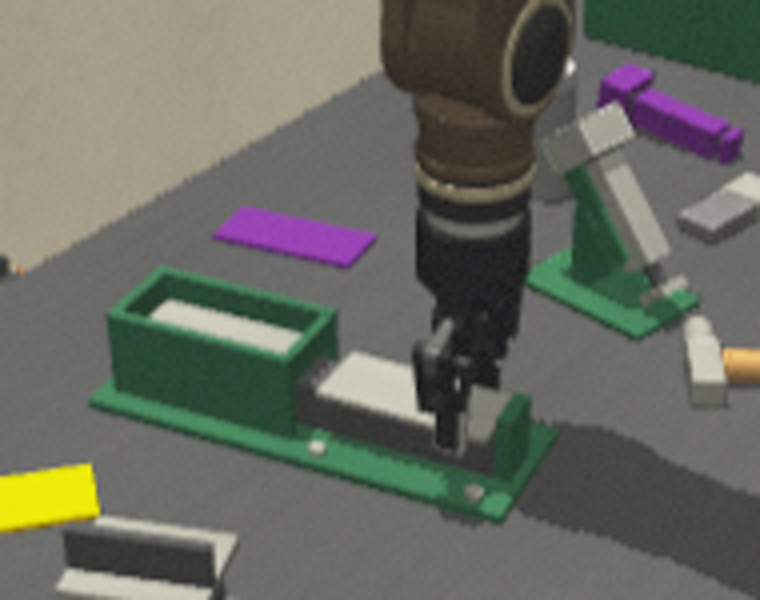

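Request:
step_arm --offset '[[-0.1, -0.02, 0], [-0.2, -0.04, 0], [-0.3, -0.06, 0]]' --delta_rot '[[0, 0, 0], [0, 0, 0], [0, 0, 0]]' --fingers '[40, 40, 40]'

```text
t: 5.82
tcp_pos: [494.3, -0.2, 47.5]
tool_rot: [-0.187, 2.12, -2.118]
force: [16.5, 3.6, -3.5]
finger_gap: 54.3
```

Request:
step_arm --offset '[[0.15, 0.03, 0], [0.15, 0.03, 0], [0.15, 0.03, 0], [0.15, 0.03, 0], [0.15, 0.03, 0], [0.15, 0.03, 0], [0.15, 0.03, 0], [0.15, 0.03, 0]]' --delta_rot '[[0, 0, 0], [0, 0, 0], [0, 0, 0], [0, 0, 0], [0, 0, 0], [0, 0, 0], [0, 0, 0], [0, 0, 0]]' --fingers '[40, 40, 66, 68, 72, 80, 90, 100]'

```text
t: 6.48
tcp_pos: [490.4, -0.6, 45.0]
tool_rot: [-0.198, 2.125, -2.125]
force: [0.2, 0.2, 0.5]
finger_gap: 85.3
```

Request:
step_arm --offset '[[0, 0, 0], [0, 0, 2], [0, 0, 4], [0, 0, 7], [0, -3, 10], [0, -6, 13], [0, -9, 16], [0, -12, 18], [0, -16, 20], [0, -20, 20]]' --delta_rot '[[0, 0, 0], [0, 0, 0], [0, 0, 0], [0, 0, 0], [0, 0, -2], [0, 0, -5], [0, 0, -9], [0, 0, -13], [0, 0, -17], [0, 0, -20.8]]' --fingers '[100, 100, 100, 100, 100, 100, 100, 100, 100, 100]'

```text
t: 7.32
tcp_pos: [491.8, -201.0, 249.7]
tool_rot: [-0.199, -2.128, 2.132]
force: [1.6, -0.1, 0.5]
finger_gap: 85.4
```

```bash
python3 shot.py 4
```

```text
7.3167 [ 491.8 -201.   249.7] [-0.199 -2.128  2.132] [-0.39  0.13 -0.03  1.4   0.    2.93] [ 1.6 -0.1  0.5] 85.35329786017398
```

View pics/side4.png

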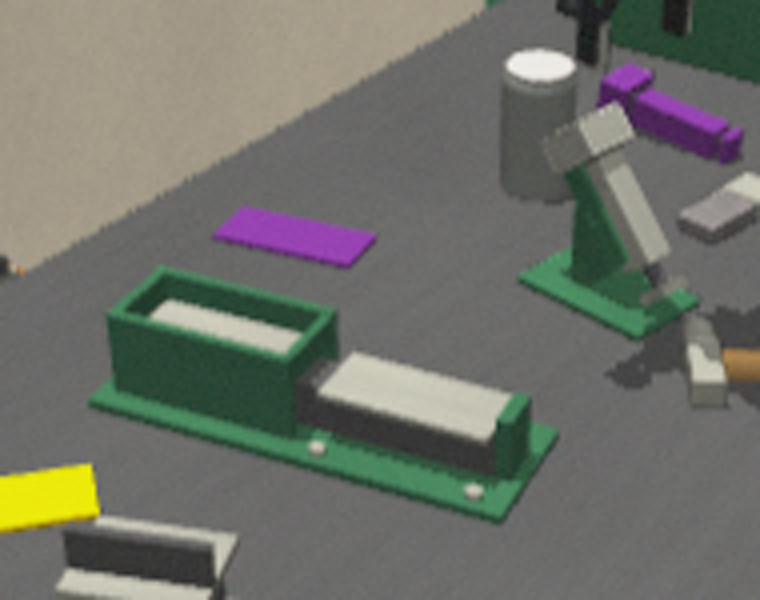

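View pics/top4.png

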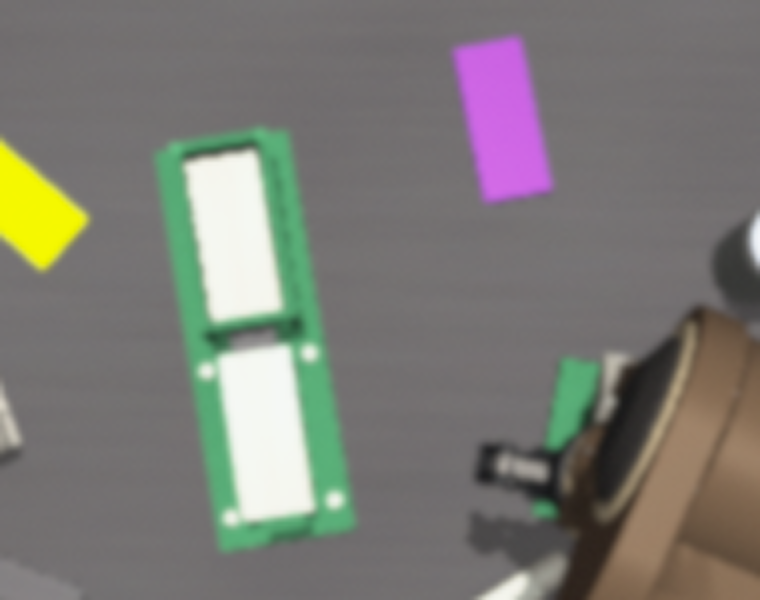

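The blank lies home: the top crop shows it from (218,350) to (315,515), touching the stop. The other two are still in the magazine. Measuring numerically now.

```bash
cat > meas.py <<'E'
import sys
from h import *
e=np.array([.983,.184]);l=np.array([-.184,.983]);seat=np.array([531.3,7.4])
for n in("top","side"):
    d=load(n+sys.argv[1]+".pkl");W=cloud(d);h=cv2.cvtColor(d["frame"],cv2.COLOR_BGR2HSV)
    q=(W[...,:2]-seat)
    m=(h[...,1]<70)&(h[...,2]>110)&(abs(W[...,2]-50)<7)&(np.abs(q@e)<85)&(np.abs(q@l)<50)
    m=m.astype(np.uint8); c=max(cv2.findContours(m,0,cv2.CHAIN_APPROX_NONE)[0],key=cv2.contourArea)
    P=np.array([ray(d,u,v,50)[:2] for u,v in c[:,0]],np.float32)
    r=cv2.minAreaRect(P); print(n,np.round(r,2).tolist() if 0 else (np.round(r[0],1),np.round(r[1],1),round(r[2],2)),"seat frame",((np.array(r[0])-seat)@e).round(1),((np.array(r[0])-seat)@l).round(1))
E
python3 meas.py 4
```

```text
top (array([537.2,   9.1]), array([144.9,  55.7]), 9.67) seat frame 6.1 0.6
side (array([534.2,  10.5]), array([132.7,  61.1]), 10.02) seat frame 3.4 2.5
```

Both views put the blank centre within about 3 mm of the seat. Moving to the post.

Request:
step_arm --offset '[[2, -2, 0], [4.5, -4, 0], [6.7, -6, 0], [6.7, -6.1, -2], [6.7, -6.1, -4], [6.7, -6.1, -6], [6.7, -6.1, -7], [6.7, -6.1, -7]]' --delta_rot '[[0, 0, 0], [0, 0, 0.3], [0, 0, 0.5], [0, 0, 0.5], [0, 0, 0.5], [0, 0, 0.5], [0, 0, 0.5], [0, 0, 0.5]]' --fingers '[100, 100, 100, 100, 100, 100, 100, 100]'

```text
t: 8.08
tcp_pos: [556.5, -259.4, 172.2]
tool_rot: [-0.175, -2.133, 2.129]
force: [-0.5, 0.2, -0.8]
finger_gap: 85.4
```

```bash
python3 shot.py 5
```

```text
8.0833 [ 556.5 -259.4  172.2] [-0.175 -2.133  2.129] [-0.44  0.31  0.02  1.29  0.    2.87] [-0.5  0.2 -0.8] 85.38146585708357
```

View pics/side5.png

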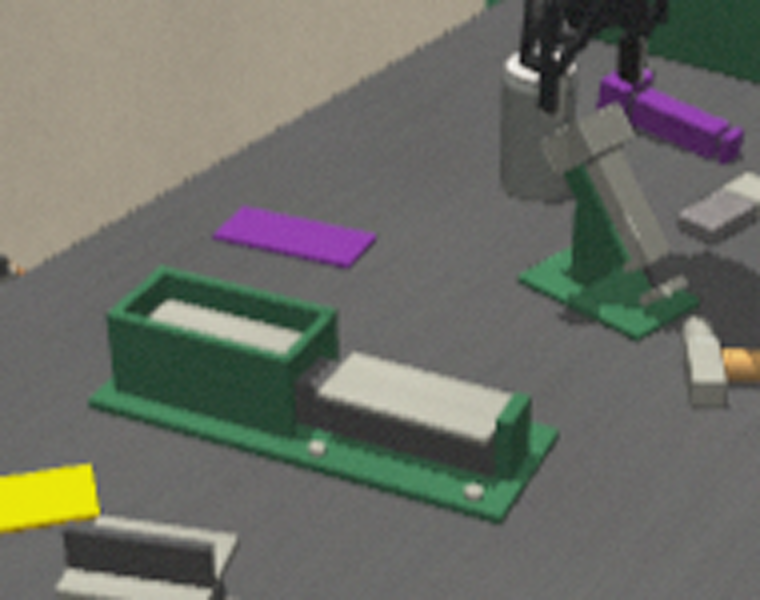

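The fingers straddle the head in the side crop, at (548,105) and (632,75), with the head at about (590,140). Descending.

Request:
step_arm --offset '[[0.1, -0.1, -1], [0.2, -0.2, -2], [0.2, -0.2, -3], [0.2, -0.2, -4], [0.2, -0.2, -4.3], [0.2, -0.2, -4.3], [0.2, -0.2, -4.3]]' --delta_rot '[[0, 0, 0], [0, 0, 0], [0, 0, 0], [0, 0, 0], [0, 0, 0], [0, 0, 0], [0, 0, 0]]' --fingers '[100, 100, 100, 100, 100, 100, 100]'

```text
t: 8.77
tcp_pos: [559.6, -262.5, 132.0]
tool_rot: [-0.18, -2.133, 2.133]
force: [-0.6, 0.2, 1.0]
finger_gap: 85.4
```

```bash
python3 shot.py 6
```

```text
8.7667 [ 559.6 -262.5  132. ] [-0.18  -2.133  2.133] [-0.44  0.32 -0.05  1.2   0.    2.87] [-0.6  0.2  1. ] 85.42203021189992
```

View pics/side6.png

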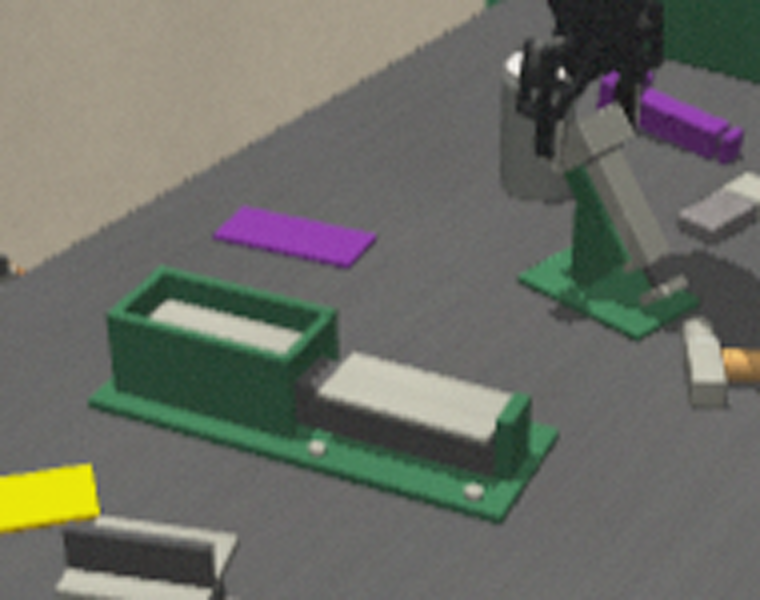

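The hand straddles the head with clearance on both sides. I'll lower 5 mm and close slowly.

Request:
step_arm --offset '[[0, 0, -0.5], [0, 0, -0.5], [0, 0, -0.5], [0, 0, -0.5], [0, 0, -0.5], [0, 0, -0.5], [0, 0, -0.5], [0, 0, -0.5], [0, 0, -0.5], [0, 0, -0.5]]' --delta_rot '[[0, 0, 0], [0, 0, 0], [0, 0, 0], [0, 0, 0], [0, 0, 0], [0, 0, 0], [0, 0, 0], [0, 0, 0], [0, 0, 0], [0, 0, 0]]' --fingers '[100, 85, 75, 68, 62, 58, 54, 50, 40, 30]'

```text
t: 9.7
tcp_pos: [559.8, -263.7, 128.0]
tool_rot: [-0.182, -2.13, 2.136]
force: [-1.2, -5.4, 3.1]
finger_gap: 49.3
```

Request:
step_arm --offset '[[0, 0, 0], [0, 0, 0], [0, 0, 0]]' --delta_rot '[[0, 0, 0], [0, 0, 0], [0, 0, 0]]' --fingers '[30, 30, 30]'

```text
t: 9.95
tcp_pos: [559.8, -263.7, 128.0]
tool_rot: [-0.182, -2.13, 2.136]
force: [-2.3, -5.4, 3.6]
finger_gap: 49.3
```

Request:
step_arm --offset '[[0, 0, 0.2], [0, 0, 0.6], [0, 0, 1.2], [0, 0, 2], [0, 0, 3], [0, 0, 4.2], [0, 0, 5.5], [0, 0, 6.8], [0, 0, 8], [0, 0, 8.5]]' --delta_rot '[[0, 0, 0], [0, 0, 0], [0, 0, 0], [0, 0, 0], [0, 0, 0], [0, 0, 0], [0, 0, 0], [0, 0, 0], [0, 0, 0], [0, 0, 0]]' --fingers '[30, 30, 30, 30, 30, 30, 30, 30, 30, 30]'

```text
t: 10.78
tcp_pos: [560.6, -262.5, 215.2]
tool_rot: [-0.184, -2.134, 2.135]
force: [0.6, -0.4, -8.1]
finger_gap: 49.4
```

Request:
step_arm --offset '[[0, 0, 0.5], [0, 0, 1.5], [0, 0, 2.5], [0, 0, 3.5], [0, 0, 4], [0, 0, 4], [0, 0, 4]]' --delta_rot '[[0, 0, 0], [0, 0, 0], [0, 0, 0], [0, 0, 0], [0, 0, 0], [0, 0, 0], [0, 0, 0]]' --fingers '[30, 30, 30, 30, 30, 30, 30]'

```text
t: 11.37
tcp_pos: [560.0, -262.7, 252.5]
tool_rot: [-0.182, -2.133, 2.134]
force: [-0.2, -0.3, -8.3]
finger_gap: 49.5
```

```bash
sed -i 's/110:260,210:400/70:220,230:420/' shot.py; python3 shot.py 7; python3 -c "
from station import manip;s=manip.state();print(s['wrist_torque'])"
```

```text
11.3667 [ 560.  -262.7  252.5] [-0.182 -2.133  2.134] [-0.44  0.31  0.2   1.46  0.    2.87] [-0.2 -0.3 -8.3] 49.52529118990953
[-0.02003613 -0.08390824 -0.01427609]
```

View pics/side7.png

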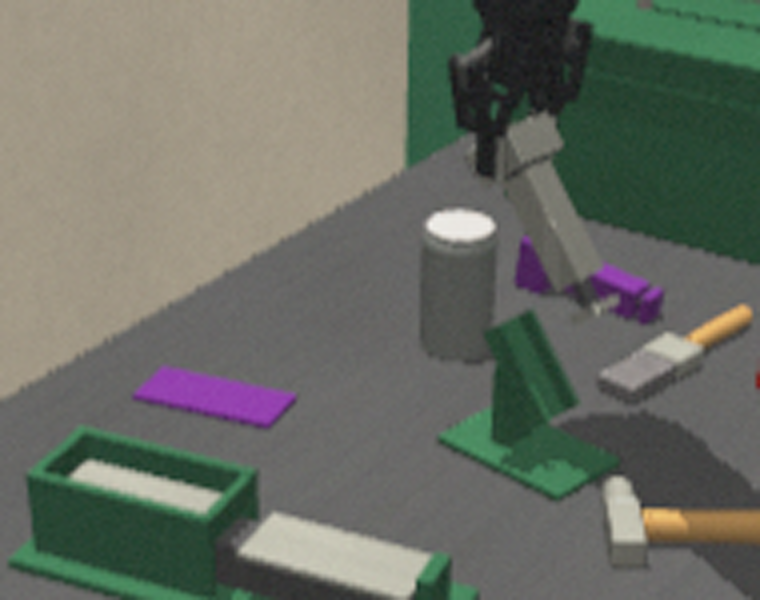

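The post is lifted clear, still leaning about 40° in the grip: head at crop (530,140), foot at (595,305). Working out the turn.

Run:
```python
from scipy.spatial.transform import Rotation as R
import numpy as np
th=np.radians(-10.2); l=np.array([-np.sin(th),np.cos(th),0])
r=R.from_euler('z',20.4,degrees=True)*R.from_rotvec(-np.radians(40)*l)
v=np.degrees(r.as_rotvec());print(v,np.linalg.norm(v))
for f in np.arange(.1,1.05,.1):print(f,(v*f).round(1))
# check post axis during slerp
for f in(.3,.6,1):
  print(R.from_rotvec(np.radians(v*f)).apply([np.sin(np.radians(40))*np.cos(th),np.sin(np.radians(40))*np.sin(th),np.cos(np.radians(40))]))
```

```text
[ 8.15678024e-16 -4.02050123e+01  1.95611989e+01] 44.7111117797284
0.1 [ 0. -4.  2.]
0.2 [ 0.  -8.   3.9]
0.30000000000000004 [  0.  -12.1   5.9]
0.4 [  0.  -16.1   7.8]
0.5 [  0.  -20.1   9.8]
0.6 [  0.  -24.1  11.7]
0.7000000000000001 [  0.  -28.1  13.7]
0.8 [  0.  -32.2  15.6]
0.9 [  0.  -36.2  17.6]
1.0 [  0.  -40.2  19.6]
[ 0.46713086 -0.05724934  0.88233286]
[ 0.27614811 -0.0190104   0.96092706]
[-1.09832171e-16 -4.22153466e-18  1.00000000e+00]
```

Request:
step_arm --offset '[[0, 1, 0.6], [-0.3, 3, 1.2], [-0.6, 5, 1.5], [-0.9, 7.5, 1.5], [-1.2, 10, 1.5], [-1.5, 12.5, 1.5], [-1.8, 15, 1.5], [-2, 17, 1.5], [-2.2, 19, 1.5], [-2.3, 20, 1.5]]' --delta_rot '[[0, -2, 1], [0, -6, 3], [0, -10.1, 4.9], [0, -14.1, 6.8], [0, -18.1, 8.8], [0, -22.1, 10.8], [0, -26.1, 12.7], [0, -30.2, 14.6], [0, -34.2, 16.6], [0, -36.2, 17.6]]' --fingers '[30, 30, 30, 30, 30, 30, 30, 30, 30, 30]'

```text
t: 12.3
tcp_pos: [533.7, -60.4, 264.6]
tool_rot: [0.45, 1.86, -1.757]
force: [-1.0, -0.0, -8.6]
finger_gap: 49.7
```

```bash
python3 -c "
from station import manip
from scipy.spatial.transform import Rotation as R
s=manip.state();print(s['tcp_pos'],s['q'].round(2))
M=R.from_rotvec(s['tool_rot']).as_matrix();print(M.round(3))"
```

```text
[533.70313383 -60.40033199 264.63203295] [-0.23 -0.3  -0.56  0.72  0.23  2.83]
[[-0.8    0.58   0.153]
 [-0.119  0.095 -0.988]
 [-0.588 -0.809 -0.007]]
```

Request:
step_arm --offset '[[0, 1.5, 0], [0, 3.5, 0], [0, 5.3, 0], [0, 6.5, 0], [0, 6.8, 0], [0, 6.8, 0], [0, 6.8, 0]]' --delta_rot '[[0.1, -0.8, 0.3], [0.3, -1.8, 0.6], [0.5, -2.8, 1], [0.6, -3.5, 1.3], [0.7, -3.9, 1.4], [0.7, -3.9, 1.4], [0.7, -3.9, 1.4]]' --fingers '[30, 30, 30, 30, 30, 30, 30]'

```text
t: 12.88
tcp_pos: [535.9, 5.3, 266.0]
tool_rot: [0.485, 1.823, -1.698]
force: [0.3, 0.9, -7.2]
finger_gap: 49.3
```

```bash
python3 shot.py 8; python3 -c "
from station import manip
from scipy.spatial.transform import Rotation as R
s=manip.state();print(s['tcp_pos'],s['q'].round(2),s['force'],s['wrist_torque'])
M=R.from_rotvec(s['tool_rot']).as_matrix();print(M.round(3))"
```

```text
12.8833 [535.9   5.3 266. ] [ 0.485  1.823 -1.698] [-0.08 -0.36 -0.64  0.62  0.17  2.95] [ 0.3  0.9 -7.2] 49.260146487481634
[536.56687749   4.83815623 266.75438011] [-0.08 -0.36 -0.63  0.62  0.17  2.95] [-0.34289172  0.26111911 -7.53909661] [-0.27600971  1.53603389 -0.01917708]
[[-0.756  0.631  0.174]
 [-0.129  0.117 -0.985]
 [-0.642 -0.767 -0.007]]
```

View pics/side8.png

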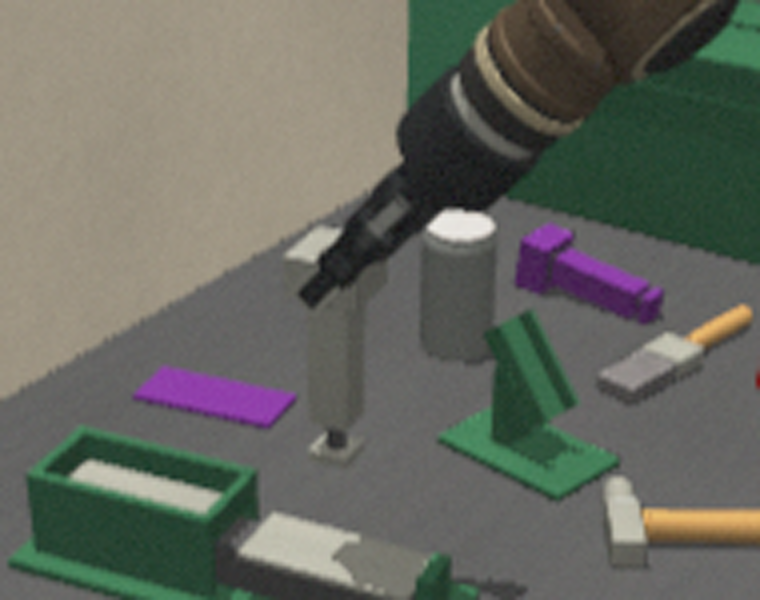

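View pics/top8.png

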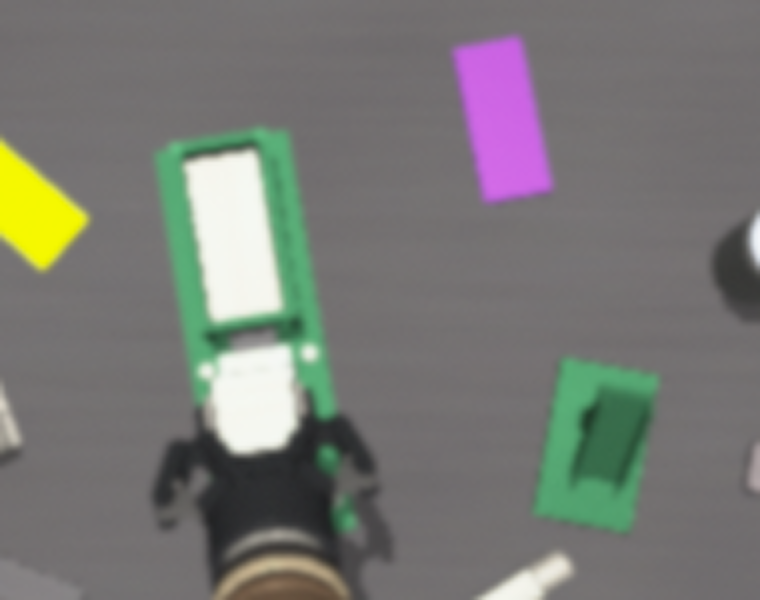

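Both views show the post hanging nearly upright above the blank: side crop head (330,265), foot (337,445). Measuring tilt and position.

```bash
cat > post.py <<'E'
import sys
from h import *
e=np.array([.983,.184]);l=np.array([-.184,.983])
k=sys.argv[1]; c0=np.array([float(sys.argv[2]),float(sys.argv[3])]); zh=float(sys.argv[4])
for n in("side","top"):
    d=load(n+k+".pkl");W=cloud(d);h=cv2.cvtColor(d["frame"],cv2.COLOR_BGR2HSV)
    q=W[...,:2]-c0
    m=(h[...,1]<70)&(h[...,2]>85)&(np.abs(q@e)<40)&(np.abs(q@l)<40)&(W[...,2]>zh-145)&(W[...,2]<zh+30)
    p=W[m]; A=q[m]@e;L=q[m]@l;Z=p[:,2]
    print(n,"zmax",np.percentile(Z,[98,100]).round(1),"zmin",Z.min().round(1))
    for z in np.arange(zh-145,zh+30,8):
        s=(Z>=z)&(Z<z+8)
        if s.sum()>3: print(int(z),s.sum(),"A",A[s].min().round(1),A[s].max().round(1),"L",L[s].min().round(1),L[s].max().round(1))
    t=Z>zh+10
    if t.sum()>10:
        r=cv2.minAreaRect(p[t][:,:2].astype(np.float32));print("headtop",r)
    if n=="side":
        st=(Z>zh-85)&(Z<zh-25)
        # row-wise image edges of stem: midline of pixel mask per row
        ys,xs=np.nonzero(m&(W[...,2]>zh-85)&(W[...,2]<zh-25))
        rows=np.unique(ys); mid=np.array([[ (xs[ys==r].min()+xs[ys==r].max())/2,r] for r in rows if (ys==r).sum()>8])
        f=np.polyfit(mid[:,1],mid[:,0],1); r0,r1=mid[0,1],mid[-1,1]
        up=proj(d,np.array([[*c0,zh-85],[*c0,zh-25]])); print("stem midline slope du/dv",f[0].round(4),"expected vertical",((up[1,0]-up[0,0])/(up[1,1]-up[0,1])).round(4))
E
python3 post.py 8 533 6 270
```

```text
side zmax [284.8 286.1] zmin 130.8
125 9 A -11.7 15.7 L -10.5 16.4
133 57 A -13.0 15.4 L -14.5 18.0
141 4 A -9.9 12.9 L -6.8 19.4
157 16 A -13.4 12.9 L -5.2 18.6
165 32 A -13.1 15.6 L -8.5 18.0
173 24 A -12.9 16.2 L -6.1 18.2
181 29 A -13.3 15.0 L -7.4 17.8
189 32 A -13.1 15.9 L -8.5 18.0
197 29 A -14.0 14.7 L -7.2 17.7
205 31 A -12.1 16.2 L -9.3 18.3
213 31 A -12.6 15.6 L -9.3 16.9
221 31 A -13.5 16.0 L -9.0 17.9
229 31 A -12.2 15.1 L 5.7 19.2
237 25 A -12.6 13.8 L 11.0 18.0
245 9 A -10.9 6.6 L 9.2 31.1
253 26 A -22.5 27.7 L 4.1 36.6
261 32 A -23.3 26.8 L -20.1 32.8
269 23 A -12.5 26.9 L 22.8 32.1
277 77 A 3.4 27.0 L -24.2 31.4
285 7 A 7.1 25.4 L -12.8 15.6
headtop ((549.2733764648438, 12.990066528320312), (22.473905563354492, 57.33518981933594), 15.986262321472168)
stem midline slope du/dv 0.0675 expected vertical 0.0005
top zmax [290.9 299.6] zmin 256.7
261 13 A -23.5 16.3 L -34.9 35.5
269 26 A -23.4 15.5 L -36.6 33.4
277 342 A -23.4 26.7 L -35.7 30.5
285 54 A -32.7 22.5 L -30.3 35.7
293 7 A -11.1 -6.3 L -32.3 26.0
headtop ((529.774169921875, 5.2702789306640625), (59.56789016723633, 71.09405517578125), 10.030241012573242)
```

The post is upright within about 1°, and its axis is within 1 mm of the blank's centre in the same view. The foot is about 81 mm above the blank. Lowering.

Request:
step_arm --offset '[[0, 0, -0.4], [0, 0, -1.2], [0, 0, -2.1], [0, 0, -3], [0, 0, -3.9], [0, 0, -4.8], [0, 0, -5.6], [0, 0, -6.2], [0, 0, -6.5], [0, 0, -6.5]]' --delta_rot '[[0, 0, 0], [0, 0, 0], [0, 0, 0], [0, 0, 0], [0, 0, 0], [0, 0, 0], [0, 0, 0], [0, 0, 0], [0, 0, 0], [0, 0, 0]]' --fingers '[30, 30, 30, 30, 30, 30, 30, 30, 30, 30]'

```text
t: 13.82
tcp_pos: [536.3, 5.5, 201.0]
tool_rot: [0.486, 1.822, -1.697]
force: [0.3, -0.5, -7.3]
finger_gap: 49.5
```

Request:
step_arm --offset '[[0, 0, 0], [0, 0, 0], [0, 0, 0]]' --delta_rot '[[0, 0, 0], [0, 0, 0], [0, 0, 0]]' --fingers '[30, 30, 30]'

```text
t: 14.07
tcp_pos: [537.3, 5.5, 203.2]
tool_rot: [0.488, 1.82, -1.696]
force: [0.6, 0.3, -8.4]
finger_gap: 49.2
```

```bash
python3 shot.py 9;python3 post.py 9 533 6 205 | grep -v top | head -30
```

```text
14.0667 [537.3   5.5 203.2] [ 0.488  1.82  -1.696] [-0.08 -0.34 -0.76  0.46  0.17  2.95] [ 0.6  0.3 -8.4] 49.213907894446294
side zmax [222.5 223.6] zmin 68.1
68 40 A -12.3 18.5 L -11.0 17.8
76 25 A -11.2 15.7 L -10.6 21.3
92 6 A -10.7 16.0 L -5.5 16.4
100 29 A -11.5 16.5 L -16.3 18.5
108 22 A -10.1 16.9 L -13.5 19.5
116 30 A -10.5 15.8 L -13.8 18.7
124 28 A -11.4 15.9 L -12.8 19.8
132 29 A -11.6 16.2 L -14.4 19.7
140 30 A -11.9 16.4 L -14.6 17.8
148 34 A -11.5 15.3 L -12.3 18.2
156 27 A -10.6 15.4 L -14.0 19.0
164 31 A -11.5 16.2 L -14.8 19.8
172 27 A -11.5 16.3 L -14.1 17.9
180 10 A -10.9 4.0 L 12.8 16.7
188 21 A -22.3 28.2 L -20.0 33.8
196 27 A -21.6 29.0 L 7.1 31.8
204 20 A -20.4 28.2 L 10.3 32.7
212 31 A 4.2 29.8 L -10.4 34.1
220 72 A 6.6 28.1 L -22.6 27.2
stem midline slope du/dv -0.0728 expected vertical 0.0005
196 12 A -22.6 17.2 L -34.2 32.3
204 19 A -22.6 14.2 L -36.4 38.4
212 209 A -22.7 27.0 L -35.4 38.5
220 148 A -28.1 27.3 L -30.1 37.0
```

View pics/side9.png

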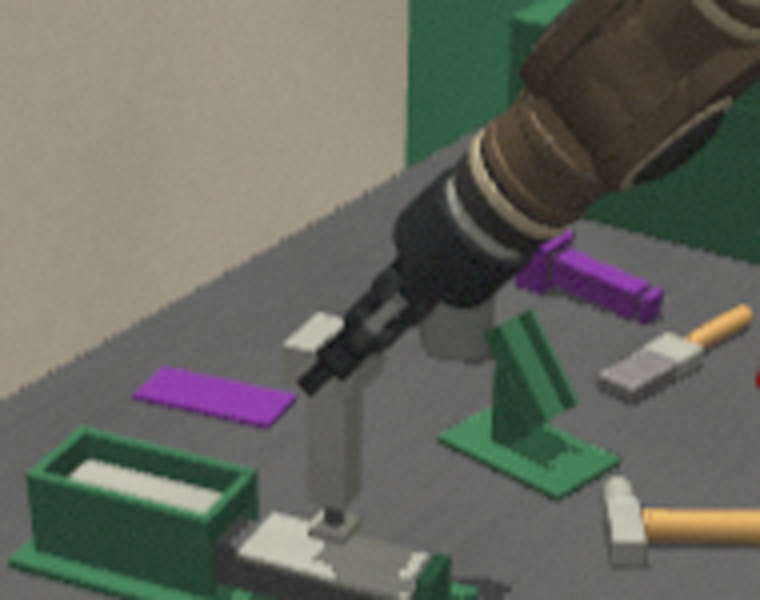

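Request:
step_arm --offset '[[0, 0, -0.2], [-0.1, 0, -0.5], [-0.15, 0, -0.8], [-0.15, 0, -1.0], [-0.15, 0, -1.2], [-0.15, 0, -1.2], [-0.15, 0, -1.2]]' --delta_rot '[[0, 0, 0], [0, 0, 0], [0, 0, 0], [0, 0, 0], [0, 0, 0], [0, 0, 0], [0, 0, 0]]' --fingers '[30, 30, 30, 30, 30, 30, 30]'

```text
t: 14.75
tcp_pos: [535.2, 5.5, 190.0]
tool_rot: [0.487, 1.822, -1.696]
force: [-0.2, 0.4, -8.5]
finger_gap: 49.0
```

Request:
step_arm --offset '[[0, 0, -0.05], [0, 0, -0.1], [0, 0, -0.15], [0, 0, -0.2]]' --delta_rot '[[0, 0, 0], [0, 0, 0], [0, 0, 0], [0, 0, 0]]' --fingers '[30, 30, 30, 30]'

```text
t: 15.08
tcp_pos: [535.4, 5.5, 188.3]
tool_rot: [0.487, 1.821, -1.696]
force: [1.0, 0.6, -8.0]
finger_gap: 49.6
```

Request:
step_arm --offset '[[0, 0, -0.05], [0, 0, -0.1], [0, 0, -0.15], [0, 0, -0.15]]' --delta_rot '[[0, 0, 0], [0, 0, 0], [0, 0, 0], [0, 0, 0]]' --fingers '[30, 30, 30, 30]'

```text
t: 15.42
tcp_pos: [535.2, 5.5, 186.6]
tool_rot: [0.487, 1.821, -1.696]
force: [-0.2, 0.2, -8.0]
finger_gap: 49.4
```

Request:
step_arm --offset '[[0, 0, -0.05], [0, 0, -0.1], [0, 0, -0.1]]' --delta_rot '[[0, 0, 0], [0, 0, 0], [0, 0, 0]]' --fingers '[30, 30, 30]'

```text
t: 15.67
tcp_pos: [535.2, 5.5, 185.6]
tool_rot: [0.487, 1.821, -1.696]
force: [-0.6, -0.2, -8.2]
finger_gap: 49.5
```

Request:
step_arm --offset '[[0, 0, -0.05], [0, 0, -0.1], [0, 0, -0.1]]' --delta_rot '[[0, 0, 0], [0, 0, 0], [0, 0, 0]]' --fingers '[30, 30, 30]'

```text
t: 15.92
tcp_pos: [535.4, 5.5, 185.0]
tool_rot: [0.488, 1.821, -1.696]
force: [0.1, 1.1, -7.2]
finger_gap: 49.5
```

Request:
step_arm --offset '[[0, 0, -0.05], [0, 0, -0.1], [0, 0, -0.1]]' --delta_rot '[[0, 0, 0], [0, 0, 0], [0, 0, 0]]' --fingers '[30, 30, 30]'

```text
t: 16.17
tcp_pos: [535.8, 5.6, 184.9]
tool_rot: [0.489, 1.82, -1.695]
force: [-3.5, 0.4, -2.0]
finger_gap: 49.2
```

The force dropped from -8.3 to -2 N, so the foot is carrying. I'll lower slightly more, hold, and look.

Request:
step_arm --offset '[[0, 0, -0.03], [0, 0, -0.03], [0, 0, -0.03], [0, 0, -0.03], [0, 0, -0.03]]' --delta_rot '[[0, 0, 0], [0, 0, 0], [0, 0, 0], [0, 0, 0], [0, 0, 0]]' --fingers '[30, 30, 30, 30, 30]'

```text
t: 16.58
tcp_pos: [536.0, 5.5, 184.8]
tool_rot: [0.489, 1.82, -1.695]
force: [-5.6, 1.1, 5.5]
finger_gap: 49.5
```

```bash
python3 shot.py 10;python3 post.py 10 533 6 187 | head -24; python3 -c "
from station import manip
s=manip.state();print(s['force'],s['wrist_torque'],s['tcp_pos'])"
```

```text
16.5833 [536.    5.5 184.8] [ 0.489  1.82  -1.695] [-0.08 -0.33 -0.8   0.42  0.17  2.95] [-5.6  1.1  5.5] 49.477966724795
side zmax [204.  215.3] zmin 44.3
42 144 A -39.4 39.2 L -26.1 32.2
50 168 A -39.0 40.0 L -25.5 33.2
58 24 A -13.2 14.1 L -8.7 17.9
74 13 A -12.5 16.3 L -9.7 16.1
82 28 A -12.7 16.4 L -9.7 19.1
90 26 A -13.2 16.0 L -7.5 19.1
98 28 A -11.7 15.8 L -11.8 19.1
106 28 A -12.2 16.5 L -9.6 18.6
114 27 A -12.5 17.2 L -11.4 18.2
122 29 A -12.0 16.0 L -9.6 19.6
130 31 A -12.0 16.0 L -10.7 20.6
138 33 A -12.5 15.9 L -13.3 17.5
146 30 A -12.8 16.5 L -7.0 19.9
154 30 A -13.9 16.4 L -7.9 19.0
162 11 A -10.5 4.6 L 12.8 17.5
170 19 A -23.9 23.9 L -7.4 32.6
178 25 A -24.2 25.3 L -14.6 32.9
186 18 A -22.4 25.0 L 22.6 33.0
194 40 A 4.8 29.1 L -25.1 33.3
202 63 A 4.1 26.5 L -23.2 27.6
headtop ((543.4427490234375, 11.552726745605469), (32.61176681518555, 57.09632873535156), 10.168598175048828)
stem midline slope du/dv -0.065 expected vertical 0.0005
top zmax [207.6 216.1] zmin 47.1
[-5.18768911  0.93053414  5.0613889 ] [0.10099788 1.17761919 0.21482961] [536.02404953   5.5718546  184.81280631]
```

View pics/side10.png

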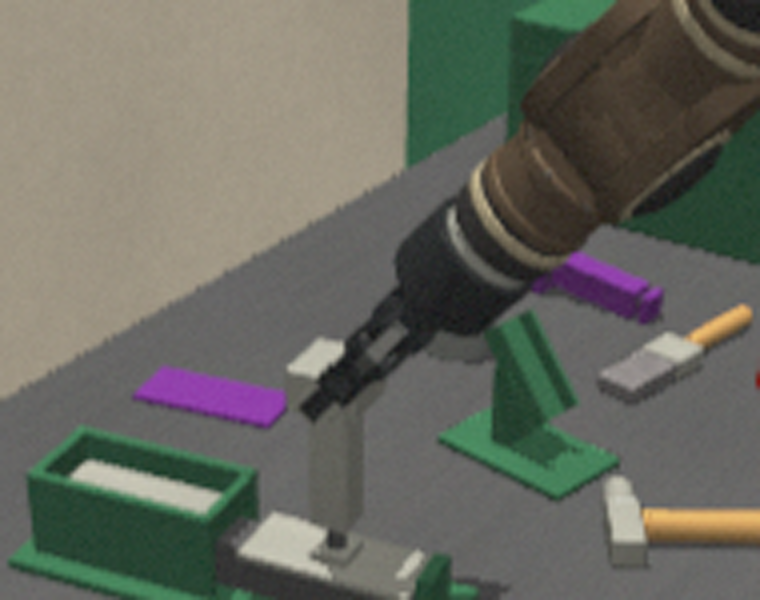

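Request:
step_arm --offset '[[-0.04, 0, 0.03], [-0.04, 0, 0.03], [-0.04, 0, 0.03], [-0.04, 0, 0.03]]' --delta_rot '[[0, 0, 0], [0, 0, 0], [0, 0, 0], [0, 0, 0]]' --fingers '[30, 30, 30, 30]'

```text
t: 17.02
tcp_pos: [535.6, 5.5, 184.8]
tool_rot: [0.489, 1.82, -1.695]
force: [-2.1, 1.0, 5.6]
finger_gap: 49.1
```

Request:
step_arm --offset '[[-0.02, 0, 0.03], [-0.02, 0, 0.05], [-0.02, 0, 0.06], [-0.02, 0, 0.06], [-0.02, 0, 0.06], [-0.02, 0, 0.06]]' --delta_rot '[[0, 0, 0], [0, 0, 0], [0, 0, 0], [0, 0, 0], [0, 0, 0], [0, 0, 0]]' --fingers '[30, 30, 30, 30, 30, 30]'

```text
t: 17.52
tcp_pos: [535.0, 5.4, 184.7]
tool_rot: [0.488, 1.821, -1.696]
force: [1.2, 0.9, 4.2]
finger_gap: 49.7
```

Forces are small and steady with the post held on the blank. Releasing slowly.

Request:
step_arm --offset '[[0, 0, 0], [0, 0, 0], [0, 0, 0], [0, 0, 0], [0, 0, 0], [0, 0, 0], [0, 0, 0], [0, 0, 0], [0, 0, 0], [0, 0, 0]]' --delta_rot '[[0, 0, 0], [0, 0, 0], [0, 0, 0], [0, 0, 0], [0, 0, 0], [0, 0, 0], [0, 0, 0], [0, 0, 0], [0, 0, 0], [0, 0, 0]]' --fingers '[45, 52, 55, 56, 57, 57.5, 58, 58.5, 59, 59.5]'

```text
t: 18.35
tcp_pos: [533.5, 5.5, 182.6]
tool_rot: [0.485, 1.824, -1.698]
force: [0.6, -0.1, -0.4]
finger_gap: 51.0
```

Request:
step_arm --offset '[[0, 0, 0], [0, 0, 0], [0, 0, 0], [0, 0, 0], [0, 0, 0], [0, 0, 0], [0, 0, 0], [0, 0, 0], [0, 0, 0], [0, 0, 0]]' --delta_rot '[[0, 0, 0], [0, 0, 0], [0, 0, 0], [0, 0, 0], [0, 0, 0], [0, 0, 0], [0, 0, 0], [0, 0, 0], [0, 0, 0], [0, 0, 0]]' --fingers '[60.5, 62, 64, 67, 71, 76, 82, 90, 100, 100]'

```text
t: 19.18
tcp_pos: [534.7, 5.5, 184.4]
tool_rot: [0.487, 1.821, -1.696]
force: [-0.3, 0.3, 0.2]
finger_gap: 84.8
```

```bash
python3 shot.py 11;python3 post.py 11 533 6 187 | head -24;python3 meas.py 11
```

```text
19.1833 [534.7   5.5 184.4] [ 0.487  1.821 -1.696] [-0.08 -0.33 -0.8   0.42  0.17  2.95] [-0.3  0.3  0.2] 84.77582534366215
side zmax [203.3 204.4] zmin 44.1
42 136 A -39.3 39.6 L -28.5 33.8
50 178 A -38.9 39.9 L -24.8 33.7
58 21 A -13.3 14.1 L -11.4 18.2
74 7 A -11.4 14.9 L 14.3 18.4
82 31 A -13.6 15.5 L -9.7 18.9
90 28 A -12.7 17.6 L -12.3 18.9
98 25 A -13.6 15.4 L -10.9 18.0
106 30 A -13.1 17.0 L -10.2 19.1
114 27 A -12.7 16.6 L -9.9 20.2
122 33 A -13.0 16.3 L -10.0 19.4
130 27 A -12.4 16.7 L -9.5 19.0
138 31 A -13.3 14.7 L -8.7 19.7
146 31 A -13.5 16.4 L -7.2 18.2
154 22 A -12.4 14.1 L 11.6 18.7
162 7 A -10.4 -1.1 L 13.9 19.3
170 13 A -24.5 26.1 L -15.9 28.8
178 14 A -23.0 23.9 L -3.5 30.5
186 15 A -24.5 24.4 L 0.7 29.3
194 36 A -19.5 24.7 L -23.4 30.2
202 63 A -15.5 26.7 L -23.2 27.7
headtop ((543.5447998046875, 15.963724136352539), (39.49083709716797, 56.7154426574707), 42.39350891113281)
stem midline slope du/dv -0.0135 expected vertical 0.0005
top zmax [205.3 206.3] zmin 42.6
top (array([560.8,  12. ]), array([97.1, 55.2]), 12.26) seat frame 29.8 -0.9
side (array([535.1,  10.6]), array([130.9,  60.4]), 10.41) seat frame 4.4 2.5
```

View pics/side11.png

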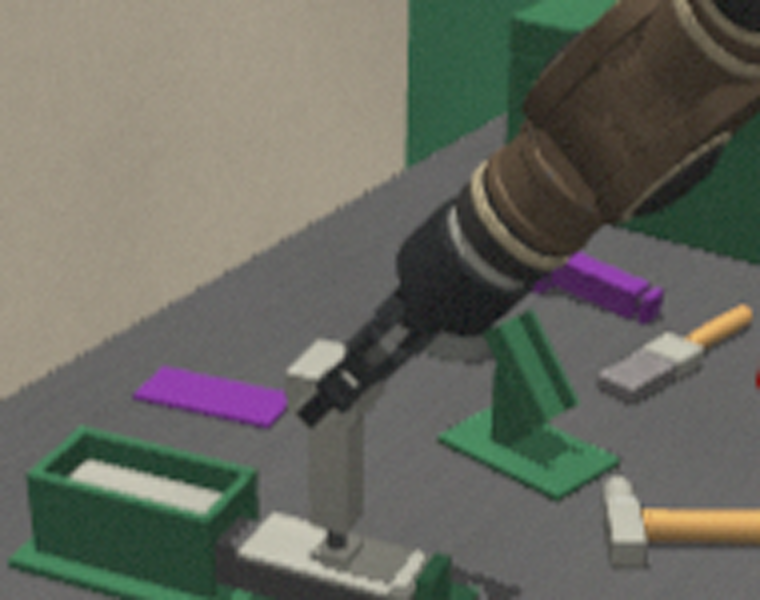

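View pics/top11.png

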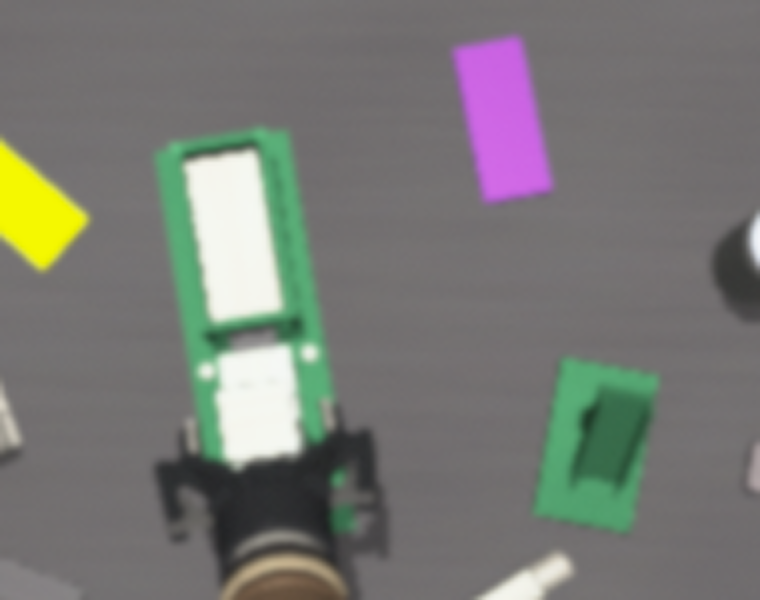

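The post stands free, with the fingers clear on both sides (top crop: head 215–300, fingers at 190 and 330). Backing off along the tool axis.

Request:
step_arm --offset '[[-0.3, -0.06, 0.4], [-1, -0.18, 1.2], [-1.9, -0.35, 2.3], [-3.1, -0.57, 3.8], [-4.4, -0.82, 5.4], [-6, -1.1, 7.3], [-7.6, -1.4, 9.3], [-9.2, -1.7, 11.2], [-10.8, -2, 13.2], [-12, -2.2, 14.6]]' --delta_rot '[[0, 0, 0], [0, 0, 0], [0, 0, 0], [0, 0, 0], [0, 0, 0], [0, 0, 0], [0, 0, 0], [0, 0, 0], [0, 0, 0], [0, 0, 0]]' --fingers '[100, 100, 100, 100, 100, 100, 100, 100, 100, 100]'

```text
t: 20.12
tcp_pos: [413.6, -16.6, 333.0]
tool_rot: [0.489, 1.819, -1.695]
force: [0.6, 0.4, 0.6]
finger_gap: 85.7
```

Request:
step_arm --offset '[[0, -3, 0], [0, -6, 0], [0, -9, 0], [0, -12, 0], [0, -15, 0], [0, -18, 0], [0, -20, 0], [0, -20, 0], [0, -20, 0], [0, -20, 0]]' --delta_rot '[[0, 0, 0], [0, 0, 0], [0, 0, 0], [0, 0, 0], [0, 0, 0], [0, 0, 0], [0, 0, 0], [0, 0, 0], [0, 0, 0], [0, 0, 0]]' --fingers '[100, 100, 100, 100, 100, 100, 100, 100, 100, 100]'

```text
t: 20.95
tcp_pos: [414.5, -216.2, 330.5]
tool_rot: [0.488, 1.822, -1.696]
force: [-0.8, 0.5, -0.1]
finger_gap: 84.9
```

```bash
python3 shot.py 12;python3 post.py 12 533 6 187; python3 meas.py 12
```

```text
20.95 [ 414.5 -216.2  330.5] [ 0.488  1.822 -1.696] [-0.81 -0.33 -0.44  1.04  0.57  2.29] [-0.8  0.5 -0.1] 84.90388939265866
side zmax [203.8 206. ] zmin 43.5
42 147 A -40.0 39.0 L -27.8 31.7
50 170 A -39.6 39.7 L -24.7 33.6
58 25 A -13.2 14.8 L -9.8 16.4
74 11 A -13.3 17.1 L -6.6 17.3
82 31 A -12.3 16.8 L -9.1 18.4
90 29 A -13.1 15.1 L -8.5 18.7
98 28 A -12.6 15.4 L -10.5 20.3
106 34 A -13.1 15.5 L -11.1 19.6
114 32 A -13.1 15.3 L -9.7 18.3
122 31 A -13.3 17.3 L -10.1 19.5
130 36 A -13.0 15.7 L -9.6 19.4
138 33 A -12.7 15.2 L -9.1 20.7
146 33 A -13.9 15.8 L -8.1 18.5
154 32 A -13.7 14.5 L -7.7 19.1
162 13 A -13.4 15.6 L 14.1 18.5
170 32 A -24.4 24.3 L -17.0 29.9
178 54 A -24.0 25.6 L -17.5 30.2
186 55 A -24.4 24.2 L -23.5 29.5
194 91 A -24.4 27.7 L -23.6 31.2
202 143 A -23.8 24.4 L -22.2 31.3
headtop ((533.9373779296875, 9.967277526855469), (51.663509368896484, 55.11204528808594), 9.644105911254883)
stem midline slope du/dv -0.057 expected vertical 0.0005
top zmax [204.7 207.8] zmin 42.3
42 118 A -40.0 39.8 L -25.7 30.5
50 31 A -39.9 39.9 L -25.6 29.8
194 241 A -24.5 25.6 L -22.4 27.0
202 93 A -22.5 24.7 L -22.9 26.4
headtop ((532.9669799804688, 8.20608139038086), (49.90184020996094, 49.93806838989258), 9.708512306213379)
top (array([537.5,   9.1]), array([144.9,  55.6]), 9.71) seat frame 6.4 0.5
side (array([534.1,  10.8]), array([132.7,  60.8]), 10.17) seat frame 3.4 2.8
```

View pics/side12.png

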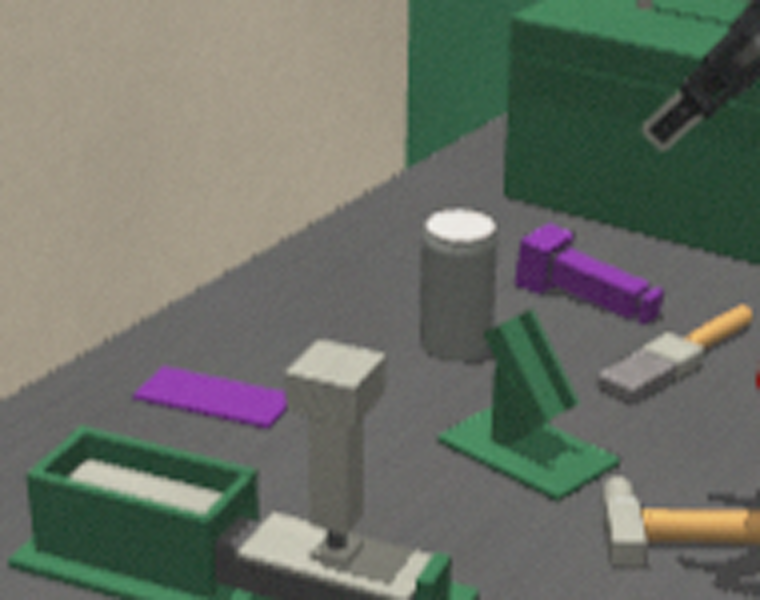

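View pics/top12.png

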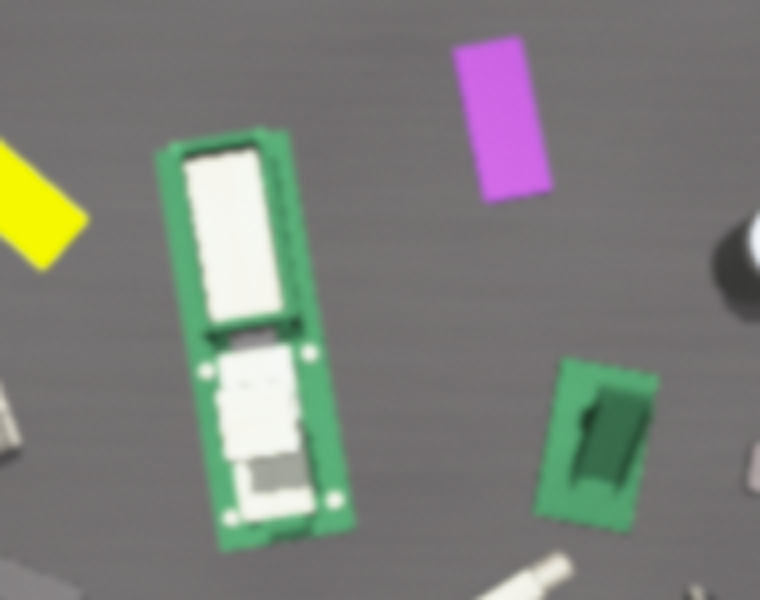

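The post stands still and upright on the middle of the blank, and the hand is clear. Handing in.

```bash
python3 -c "
from station import manip
print(manip.job_done())"
```

```text
the job is handed in; nothing more can be done
None
```

I drew the bottom blank home against the end stop and stood the post upright on it, then let go slowly and handed in at about 21 s. No verdict is reported.

**Blank:** I gripped it by its edges and pulled about 98 mm along the bed, until the wrist felt the stop (about 16 N). In the last images it lies within about 3 mm of its place and touches the stop. The other two blanks are still in the magazine.

**Post:** I gripped it by the head, lifted it out and turned it upright. I lowered it in half-millimetre steps until the foot carried, held it while it steadied and backed the hand off. From the two cameras:
- **Upright:** to within about 1°.
- **Position:** its axis is about 1–2 mm from the blank's centre.
- **Squareness:** it stands square with the blank, both turned about 10°.

It did not move between the pictures taken just after release and after the hand withdrew.

**Checks that disagreed or were not made:**
- The two cameras differ by up to about 5 mm sideways on the fixture.
- The stem-midline tilt check on the side picture was noisy, from shadow and the mask, so I judged tilt from depth slices instead.
- The fitted length of the blank in the top view was too long, because it took in some of the bed. I located the blank from its front edge instead.
- I judged the bystanders only by eye in the cropped pictures. The ones in view looked unmoved, and I did not measure them.

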